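# Let down the mould press lid and latch it

### The job

The lid of the moulding press is held up by its hydraulic ram: crack the pump's release valve open just a fraction of a turn so the lid sinks slowly (never letting it drop) until it is fully seated on the mould box, then turn the valve shut again. After that, hook the wire claw of the draw latch over the lid's keeper and swing the lever down flat against the box to lock it, and leave everything else on the bench undisturbed.

Things in the scene. Friction and masses are not known exactly. Their poses are not given: they have to be found in the camera images.
- pump: Grey fixed hand pump: block 90 x 80 x 50 mm high (x, y, z) with an upright 66 mm tank behind the valve and a round gauge in front of the tank top (149 to 201 mm high, its face 15 mm in front of the origin, so the hand must come in along the leaning stem). Origin: centre of the underside, x to its rear, z up. It stands on the robot's right in either of two places, nearer or farther, its front towards the press.
- valve_grip (a point): Centre of the release valve's bar handle: a steel bar 46 long (point x axis), 14 wide (y), 22 mm deep (z). The point z axis is the valve stem, pointing out of the pump, leaning 35 deg from vertical towards the pump's front. The bar stands 30 to 52 mm out from the pump's block; nothing is beside it. Grip it across its width (y). The point is 78 mm above the bench.
- valve (a joint): Release valve angle, rad: 0 shut, up to 1.6. Opening is anticlockwise seen looking at the handle (positive about the stem's outward axis). Stays where left (0.15 N m). The lid holds still up to 0.24 to 0.36 rad (it varies); past that it sinks, about 12 mm/s faster for each further 0.1 rad, up to 60 mm/s (a drop: keep below 45). It stops again if the valve is shut.
- press: Fixed moulding press: base plate 220 x 200 x 20 mm, open aluminium mould box 130 x 160 mm, rim 135 mm high, ram cylinder behind. On the robot's left. Origin: under the box's centre, z up, x to its rear; front face (latch, turned towards the pump) at x = -65 mm. Lid above the box: 45 mm thick aluminium plate of the same outline.
- ram (a joint): Height of the lid above its seat on the box rim, m: 0 fully seated, up to 0.1; starts raised 0.055 to 0.09. Moves with the ram, which sinks under the lid's 1.2 kg when the valve is cracked.
- keeper (a point): Keeper on the lid's front face (it rises and sinks with the lid): a small steel ledge 24 mm wide with an upturned lip. The point is on the ledge's top, in the middle of the 9 mm slot between lid face and lip; axes as the press (x to the rear, z up). The lip is 4 mm thick, rises 6 mm above the ledge, inner face 4.5 mm in front of the point.
- lever_pivot (a point): Hinge axis of the latch lever (along the press's y), on the box front, 14 mm in front of its face, 100 mm above the bench. The point's axes turn with the lever: -z runs along the lever to its tip, the side facing -x is the one to push to close it.
- lever_tip (a point): On the lever's centre line 60 mm from its pivot. The lever is a steel plate 24 mm wide (y), 5 mm thick, about 72 mm long from the pivot, its last 12 mm bent outward.
- lever (a joint): Lever angle, rad: 0 hanging straight down along the box front (locked), pi/2 straight out from the box, 2.05 most open (out and a little up); starts 1.65 to 2.0. Closes downward; stays where left (0.06 N m).
- claw_bar (a point): Middle of the claw's crossbar: the claw is a wire loop of 5 mm rod, 42 mm wide over all, 60 mm from its hinge to the crossbar. The hinge (along the press's y) is 14 mm in front of the box face, 85 mm up with the lever closed and 11 mm higher per rad of lever. The bar must end in the keeper slot behind the lip, which it clears only with the lever opened beyond 0.6 rad. Site z: from hinge to bar.
- claw (a joint): Claw lean, rad: 0 upright, negative flopped outward from the box (start, at its stop, -0.6), 0.167 leaning in at its stop, with the bar straight above the keeper slot. It swings freely under gravity: pushed inward past upright it falls in by itself, and the lever then draws it down into the keeper.
- brick: Bystander: white board 130 x 90 x 22 mm with a black block on it; origin under its centre. Next to the pump, in the other of the two places.
- flux: Bystander: white bottle with red cap, 52 mm across, 150 mm high, behind the pump; origin under its centre.
- jar: Bystander: amber jar 40 mm across, 60 mm high, beside the press; origin under its centre.
- graver: Bystander: screwdriver-shaped graver, 160 mm, lying on the bench towards the robot; origin near its middle.
- torch: Bystander: black standing hand torch, 68 mm foot, 150 mm high, nozzle to its -x; origin under its centre, behind the board.
- pin: Bystander: small wooden bench block 60 x 40 x 30 mm between pump and press; origin under its centre.
- tray: Bystander: wooden tray 90 x 70 x 25 mm; origin under its centre.
- hammer: Bystander: hammer lying down; origin near its middle.

How it is judged:
By the outcome, as a careful person would: the job done as asked, in the order asked, and still so for the second after the job is handed in, with the robot touching nothing.
It also fails if it takes over 72 s, if anything falls off the work surface, if the arm or the gripper's body presses on something with over 40 N, if the wrist force passes 120 N, or if a joint passes its speed limit or range.

### The arm

A 6-joint arm with a two-finger parallel gripper is mounted at the origin on the work surface. World frame = base frame: x ahead of the robot, y to its left, z up, the work surface at z = 0. Lengths are in m, angles in rad, forces in N, time in s.
With the tool pointing down it reaches from about 0.3 to 0.775 m from the base axis. Payload 14.6 kg.
Tool frame: the origin (TCP) lies at the very end of the fingers, on their centre line; the grasp point (between the pads) lies 19 mm behind it; z points along the fingers, y is the line along which they close (so a half turn about z gives the same grasp; the last joint's range is limited). The gripper opens to 94 mm and grips with 3 to 60 N. Pads are 16 mm wide; open, the fingers measure 119 mm over their backs; the gripper's body (75 mm by 177 mm) begins 78 mm behind the grasp point.
Start: joints at [-1.416, 0.3, 1.521, -0, 1.321, -0.067], TCP at [0.121, -0.537, 0.205] pointing down, gripper open.
Joint ranges: [-3.03, 3.03], [-0.79, 2.21], [0.23, 2.52], [-1.04, 4.18], [0, 3.07], [-2.55, 2.55]. Speed limits (rad/s): [2.22, 2.22, 2.57, 3.14, 3.14, 3.14].

### API

Orientations are given as [roll, pitch, yaw] about the fixed x, y, z axes, in that order (R = Rz(yaw) Ry(pitch) Rx(roll)).
In Python, from station import ctrl gives the robot as it stands. The module is installed in compiled form; this text tells all that it offers.
- The arm moves only by the tool play_rows, never from a script. Its argument "commands" is a list of rows, each a list of 7 numbers: the shift along the tool's x, y, z in m, then the turn, a rotation vector about the tool's x, y, z in degrees, then the closure, from -1 (fully open) to 1 (shut). A call has 1 to 20 rows; each row shifts and turns the commanded pose from where the row before left it, along the tool's axes as they then stand; what a row does not reach is not made up. A row lasts 1/12 s, in which the tool goes at most 41.7 mm and 7.16 degrees, less where a joint would pass 70% of its speed; a pose out of reach is approached as far as the arm can. A call is refused whole if a number of a shift passes 0.0417 or a number of a turn 7.16, either way. A call with a gripper value outside its range is refused whole. The fingers move at their own pace and stop on an object; "force" is the grip in N (left out, the last holds). Time passes only in rows, so rows that do not move let the fingers close. It gives the time, the measured TCP pose, the force, the opening and the grip force at its end, in the units of the state.
- ctrl.get_obs(): the state, without advancing time (a new reading comes with each control period).
- ctrl.camera(name): name is "scene" or "top" or "wrist"; returns the picture (420x560x3 uint8, blue, green, red); there is no depth.
- ctrl.camera_model(name): a dict with "fx", "fy", "cx", "cy" (pixels), "rvec" (rotation vector, rad) and "tvec" (3), from world to camera coordinates, as OpenCV has them. Camera axes: x right, y down, z forward; pixel columns grow to the right and rows downward; lengths in m; the calibration is good to about 2 mm. The wrist camera is an equidistant fisheye: a pixel r from the principal point sees the ray r / f radians off the axis. A picture is of the moment at which its call begins: read the wrist's pose just before it. camera_model takes no time and is no camera call; for the wrist camera it gives the pose at the moment of the call.
- ctrl.hand_in(): hands the job in; it is judged then, once.
The state is a dict: "time_s": time; "qpos": joint angles; "joint_vel": joint speeds; "tau": joint torques, N m; "ee_pos": TCP position; "eef_rot": TCP orientation; "force": force on the tool from outside, world axes, zero at the start; "moment": the same for the moment, N m; "grip_width": finger opening in m; "grip_force": force on a finger pad.
Only numpy, scipy, OpenCV 4.12 (cv2) and the standard library are available. Lean on these libraries where they do the work, as an engineer would, in place of code of your own. Each camera call takes 0.05 s, during which the arm holds its last target. There are 200 camera calls.

## Working session

There is one attempt and no reset: what is moved stays moved. The work goes in short steps, Python scripts to look and compute and a tool call to move; the robot and the scene stay as the last step left them, time stands still between calls to the robot, and variables do not carry over. Pictures are saved under pics/ and viewed, at most 10 in all, crops included, and the job is handed in when it is done.

Besides the shell and the picture viewer there is one more tool, called as name([rows], argument=value, ...), one row to a line, values as JSON. play_rows: Moves the arm, as the interface text tells. Its arguments: {"type":"object","properties":{"commands":{"type":"array","items":{"type":"array","items":{"type":"number"}}},"force":{"type":"number"}},"required":["commands"]}

```bash
mkdir -p pics
cat > h.py <<'E'
import numpy as np, cv2
from station import ctrl
from scipy.spatial.transform import Rotation as R
def model(n):
    m=ctrl.camera_model(n); Rm=R.from_rotvec(np.array(m['rvec']).ravel()).as_matrix(); return m,Rm,np.array(m['tvec']).ravel()
def ray(n,u,v,mm=None):
    m,Rm,t=mm or model(n); x=(u-m['cx'])/m['fx']; y=(v-m['cy'])/m['fy']
    if n=='wrist':
        r=np.hypot(x,y); d=np.array([np.sin(r)*x/max(r,1e-9),np.sin(r)*y/max(r,1e-9),np.cos(r)])
    else: d=np.array([x,y,1.])
    return -Rm.T@t, Rm.T@(d/np.linalg.norm(d))
def onz(n,u,v,z,mm=None):
    c,d=ray(n,u,v,mm); return c+d*(z-c[2])/d[2]
def tri(obs):
    A=np.zeros((3,3));b=np.zeros(3)
    for n,u,v in obs:
        c,d=ray(n,u,v);P=np.eye(3)-np.outer(d,d);A+=P;b+=P@c
    return np.linalg.solve(A,b)
def proj(n,p,mm=None):
    m,Rm,t=mm or model(n); q=Rm@np.array(p)+t
    if n=='wrist':
        th=np.arctan2(np.hypot(q[0],q[1]),q[2]); s=th/max(np.hypot(q[0],q[1]),1e-9); return m['cx']+m['fx']*q[0]*s,m['cy']+m['fy']*q[1]*s
    return m['cx']+m['fx']*q[0]/q[2],m['cy']+m['fy']*q[1]/q[2]
E
python3 - <<'E'
from h import *
for n in ['scene','top']:
    im=ctrl.camera(n); cv2.imwrite(f'pics/{n}0.png',cv2.resize(im,(800,600),interpolation=cv2.INTER_CUBIC)); cv2.imwrite(f'pics/{n}0_raw.png',im)
    m,Rm,t=model(n); print(n,m['fx'],m['cx'],m['cy'],(-Rm.T@t).round(3),Rm.round(2).tolist())
print(ctrl.get_obs())
E
```

```text
scene 488.3580258404895 275.0411854520846 214.4290708549392 [ 1.083 -0.516  1.317] [[0.64, 0.77, -0.01], [0.64, -0.54, -0.54], [-0.42, 0.34, -0.84]]
top 392.47150383935616 282.86117794097885 205.6116221222753 [ 0.354 -0.024  1.079] [[-0.0, -1.0, -0.02], [-0.99, 0.01, -0.13], [0.13, 0.02, -0.99]]
{'time_s': 0.1, 'qpos': array([-1.41558028e+00,  3.00410476e-01,  1.52152696e+00, -2.99390970e-05,
        1.32066269e+00, -6.65944752e-02]), 'joint_vel': array([-0.00046829, -0.00033887,  0.00093589,  0.00022481, -0.00102324,
        0.0004557 ]), 'tau': array([ 9.30669339e-04, -5.32648051e+01, -3.53285301e+01,  7.09341466e-02,
        2.35680677e-02, -5.92738206e-05]), 'ee_pos': array([ 0.12095469, -0.5362995 ,  0.20494247]), 'eef_rot': array([-3.14058549e+00, -3.81068360e-05,  2.21817927e-01]), 'force': array([0.64229232, 1.17065721, 0.70482402]), 'moment': array([0.00182121, 0.01358541, 0.02181405]), 'grip_force': 0.0, 'grip_width': 0.09368558924779806}
```

View pics/scene0.png

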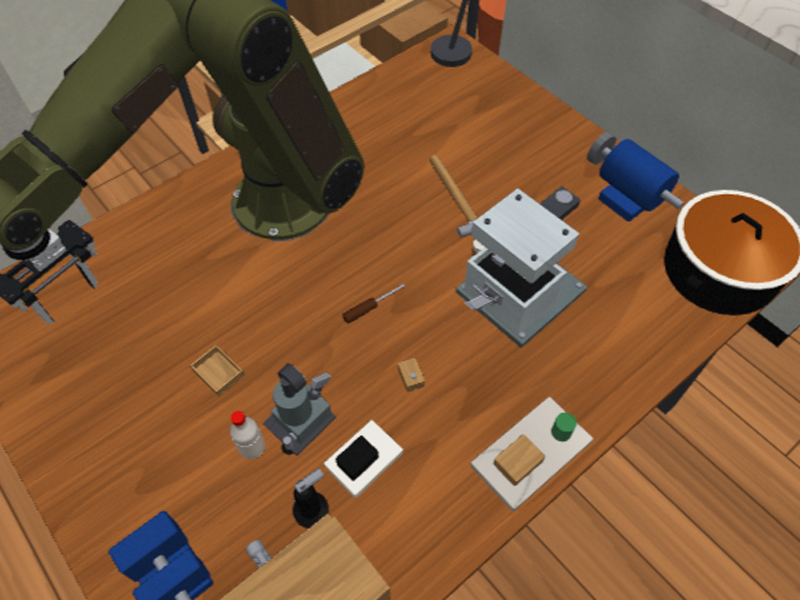

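View pics/top0.png

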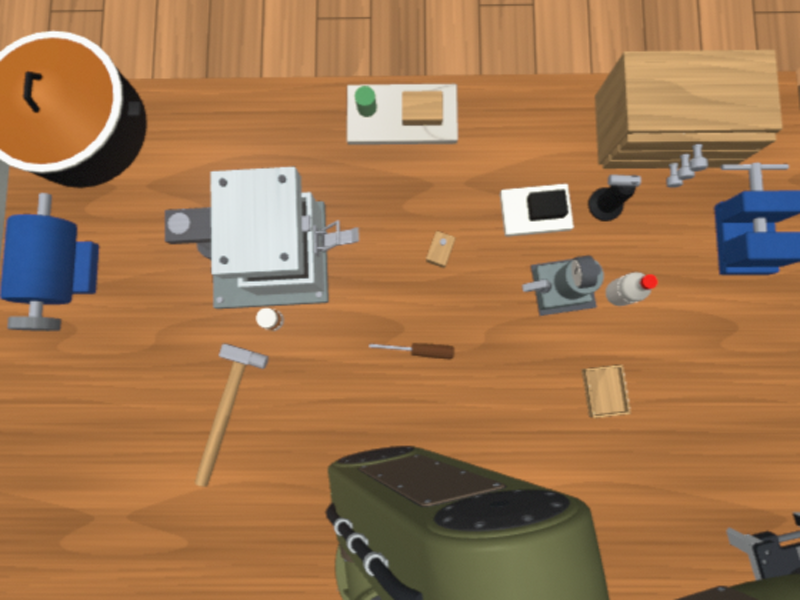

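The pictures show the pump in the nearer place (scene view ~(300,410), top ~(565,285)). The valve bar is at top ~(537,287). The press latch is at top ~(335,237). Next I'll enlarge these.

Run:
```python
from h import *
s=cv2.imread('pics/scene0_raw.png');t=cv2.imread('pics/top0_raw.png')
def c(im,x,y): return cv2.resize(im[y:y+75,x:x+100],(400,300),interpolation=cv2.INTER_CUBIC)
cv2.imwrite('pics/crop1.png',np.vstack([np.hstack([c(s,170,245),c(t,340,165)]),np.hstack([c(s,305,170),c(t,160,130)])]))
```

```text
(no output)
```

View pics/crop1.png

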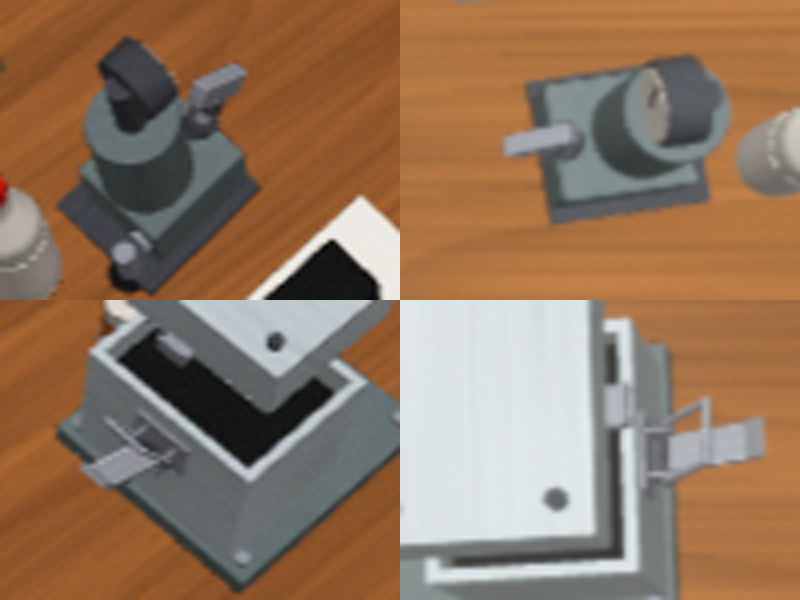

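Bar centre reads as crop (540,141) in the top view and (218,90) in the scene view. Pump plate corners, box rim and lid corners are all readable, so I'll fit the poses.

Run:
```python
from h import *
from scipy.optimize import least_squares
T=lambda x,y:(340+(x-400)/4,165+y/4)
S=lambda x,y:(170+x/4,245+y/4)
print('bar',tri([('top',*T(540,141)),('scene',*S(218,90))]), 'bar at .078',onz('top',*T(540,141),.078),onz('scene',*S(218,90),.078))
for e in [(504,148),(577,137)]: print('end',onz('top',*T(*e),.078))
for z,c in [(.008,[(528,82),(552,222),(707,198),(700,55)]),(.05,[(543,85),(560,203),(697,180)])]:
    print(z,[onz('top',*T(*p),z)[:2].round(4).tolist() for p in c])
for p in [(60,205),(150,290),(260,185)]: print('S plate',onz('scene',*S(*p),.008)[:2].round(4))
# press
t=lambda x,y:(x*.7,y*.7)
T2=lambda x,y:(160+(x-400)/4,130+(y-300)/4); S2=lambda x,y:(305+x/4,170+(y-300)/4)
# local (x,y,z), ram flag
ob=[('top',t(213,308),(.11,.1,.02),0),]
ob=[]
def add(n,uv,l,r): ob.append((n,uv,l,r))
# press x ~ +world y (image left in top), press y ~ -world x (image down in top)
add('top',t(210,171),(.065,-.08,.18),1);add('top',t(297,167),(-.065,-.08,.18),1)
add('top',t(299,268),(-.065,.08,.18),1);add('top',t(213,276),(.065,.08,.18),1)
add('top',T2(632,320),(-.065,-.08,.135),0);add('top',T2(638,568),(-.065,.08,.135),0)
add('scene',S2(95,350),(-.065,.08,.135),0);add('scene',S2(248,475),(-.065,-.08,.135),0);add('scene',S2(368,380),(.065,-.08,.135),0)
add('scene',t(518,190),(.065,.08,.18),1);add('scene',t(578,233),(.065,-.08,.18),1);add('scene',t(540,270),(-.065,-.08,.18),1);add('scene',t(472,218),(-.065,.08,.18),1)
M={n:model(n) for n in('top','scene')}
def f(q):
    o=[]
    for n,uv,l,r in ob:
        l=np.array(l)+[0,0,q[3]*r]; c,s=np.cos(q[2]),np.sin(q[2])
        p=[q[0]+c*l[0]-s*l[1],q[1]+s*l[0]+c*l[1],l[2]]
        o+=list(np.subtract(proj(n,p,M[n]),uv))
    return o
r=least_squares(f,[.5,.15,1.57,.07],x_scale=.1,loss='soft_l1');print(r.x,r.cost);print(np.round(np.array(f(r.x)).reshape(-1,2),1).tolist())
# lever etc
q=r.x;Rz=R.from_euler('z',q[2]).as_matrix()
for n,uv in [('top',T2(764,437)),('top',T2(708,402)),('scene',S2(97,478))]:
    c,d=ray(n,*uv); lc=Rz.T@(c-[q[0],q[1],0]); ld=Rz.T@d
    # intersect with press y=0 plane irrelevant for vertical rays; print at z=.1,.12,.14
    print(n,[(lc+ld*(z-lc[2])/ld[2]).round(4).tolist() for z in(.1,.12,.14)])
```

```text
bar [ 0.50024135 -0.24319635  0.07059349] bar at .078 [ 0.49773374 -0.2436698   0.078     ] [ 0.50528021 -0.24283724  0.078     ]
end [ 0.49336285 -0.22049745  0.078     ]
end [ 0.50015515 -0.2674152   0.078     ]
0.008 [[0.549, -0.2522], [0.4519, -0.2652], [0.4677, -0.3711], [0.567, -0.3712]]
0.05 [[0.5392, -0.2531], [0.4606, -0.2614], [0.4751, -0.3516]]
S plate [ 0.4737 -0.3696]
S plate [ 0.5678 -0.3569]
S plate [ 0.5539 -0.2495]
[0.57625731 0.21664089 1.62594102 0.07971627] 14.889337584570601
[[-0.1, 0.1], [-1.7, -0.9], [-0.5, 0.7], [-1.2, -1.2], [-1.3, -1.1], [-0.3, 0.1], [-2.4, 0.0], [-0.4, 1.6], [-1.1, -0.0], [-1.5, -1.2], [0.2, 0.4], [-4.5, 0.9], [-0.6, 3.3]]
top [[-0.1436, -0.0057, 0.1], [-0.1453, -0.0008, 0.12], [-0.147, 0.0042, 0.14]]
top [[-0.1088, -0.0309, 0.1], [-0.1112, -0.0255, 0.12], [-0.1137, -0.02, 0.14]]
scene [[-0.1227, 0.0088, 0.1], [-0.1332, 0.001, 0.12], [-0.1436, -0.0068, 0.14]]
```

Measurements agree with each other:
- **Bar:** centre ≈ (0.499, -0.245, 0.078), pump yaw ≈ -82°.
- **Press:** origin ≈ (0.576, 0.217), yaw 1.626, lid raised ≈ 80 mm.

First I raise the tool and move it to the front of the pump.

play_rows([
  [0,0,-0.03,0,0,0,-1],
  [0,0,-0.03,0,0,0,-1],
  [0,0,-0.03,0,0,0,-1],
  [0.03,-0.025,-0.025,0,0,0,-1],
  [0.03,-0.025,0,0,0,0,-1],
  [0.03,-0.025,0,0,0,0,-1],
  [0.03,-0.025,0,0,0,0,-1],
  [0.03,-0.025,0,0,0,0,-1],
  [0.03,-0.025,0,0,0,0,-1],
  [0.03,-0.025,0,0,0,0,-1],
  [0.03,-0.025,0,0,0,0,-1],
  [0.03,-0.025,0,0,0,0,-1],
  [0.03,-0.025,0,0,0,0,-1],
  [0.03,-0.025,0,0,0,0,-1],
  [0.03,-0.025,0,0,0,0,-1],
  [0.03,-0.025,0,0,0,0,-1],
  [0.03,-0.025,0,0,0,0,-1],
  [0,0,0,0,0,0,-1],
])

```text
time_s: 1.6
ee_pos: [0.4536, -0.1014, 0.3173]
eef_rot: [-3.14, 0.0, 0.227]
force: [-0.6, -0.8, -0.8]
grip_width: 0.094
grip_force: 0.0
```

```bash
cat >> h.py <<'E'
def delta(p,Rt=None):
    o=ctrl.get_obs(); R0=R.from_euler('xyz',o['eef_rot']); q=np.array(p)-o['ee_pos']
    print('q',o['qpos'].round(2),'ee',o['ee_pos'].round(4),'rpy',o['eef_rot'].round(3),'F',o['force'].round(1),'w',round(o['grip_width'],4),'t',o['time_s'])
    print('shift in current tool axes mm',(R0.inv().apply(q)*1000).round(1))
    if Rt is not None:
        rv=np.degrees((R0.inv()*Rt).as_rotvec()); print('turn deg',rv.round(2),'rows',np.linalg.norm(rv)/7.1, 'shift in target axes mm',(Rt.inv().apply(q)*1000).round(1))
a=np.radians(35); u=np.array([.139,-.990,0]); st=-np.sin(a)*u+np.array([0,0,np.cos(a)])
bar=np.array([.499,-.245,.078])
yv=np.array([.990,.139,0]); RV=R.from_matrix(np.c_[np.cross(yv,-st),yv,-st])
E
python3 -c "
from h import *
delta(bar+(.1-.019)*st,RV)"
```

```text
q [-0.3   0.04  1.57  0.    1.54  1.04] ee [ 0.4536 -0.1014  0.3173] rpy [-3.14   0.     0.227] F [-0.6 -0.8 -0.8] w 0.094 t 1.6
shift in current tool axes mm [ 16.1 104.1 172.8]
turn deg [-25.97 -28.3  -82.12] rows 12.769333357825595 shift in target axes mm [ 15.5  25.  200.2]
```

play_rows([
  [0,0,0,-1.86,-2.02,-5.87,-1],
  [0,0,0,-1.86,-2.02,-5.87,-1],
  [0,0,0,-1.86,-2.02,-5.87,-1],
  [0,0,0,-1.86,-2.02,-5.87,-1],
  [0,0,0,-1.86,-2.02,-5.87,-1],
  [0,0,0,-1.86,-2.02,-5.87,-1],
  [0,0,0,-1.86,-2.02,-5.87,-1],
  [0,0,0,-1.86,-2.02,-5.87,-1],
  [0,0,0,-1.86,-2.02,-5.87,-1],
  [0,0,0,-1.86,-2.02,-5.87,-1],
  [0,0,0,-1.86,-2.02,-5.87,-1],
  [0,0,0,-1.86,-2.02,-5.87,-1],
  [0,0,0,-1.86,-2.02,-5.87,-1],
  [0,0,0,-1.86,-2.02,-5.87,-1],
  [0.015,0.025,0.02,0,0,0,-1],
  [0,0,0.02,0,0,0,-1],
  [0,0,0.03,0,0,0,-1],
  [0,0,0.03,0,0,0,-1],
  [0,0,0.03,0,0,0,-1],
  [0,0,0,0,0,0,-1],
])

```text
time_s: 3.27
ee_pos: [0.4827, -0.1662, 0.1984]
eef_rot: [-3.134, 0.611, 1.709]
force: [0.2, 0.9, -1.9]
grip_width: 0.094
grip_force: 0.0
```

```bash
python3 -c "
from h import *
delta(bar-.019*st,RV)
m=model('wrist')
im=ctrl.camera('wrist');im=cv2.resize(im,(800,600),interpolation=cv2.INTER_CUBIC)
for p in (bar+.011*st,):
  print(np.array(proj('wrist',p,m))/.7)
cv2.imwrite('pics/w1.png',im)
delta(bar,RV)"
```

```text
q [-0.11  0.17  1.82 -0.68  1.1   0.06] ee [ 0.4827 -0.1662  0.1984] rpy [-3.134  0.611  1.709] F [ 0.2  0.9 -1.9] w 0.094 t 3.2667
shift in current tool axes mm [  3.3   6.5 163.7]
turn deg [-0.46  0.   -0.07] rows 0.06530594949116904 shift in target axes mm [  3.3   5.2 163.7]
[411.82706785 282.26726935]
q [-0.1   0.16  1.82 -0.68  1.1   0.06] ee [ 0.4834 -0.1653  0.2011] rpy [-3.138  0.611  1.707] F [ 1.1 -0.6  0.6] w 0.0941 t 3.3167
shift in current tool axes mm [  4.2   5.2 147.3]
turn deg [-0.34  0.04 -0.16] rows 0.053291983607736265 shift in target axes mm [  4.1   4.4 147.3]
```

View pics/w1.png

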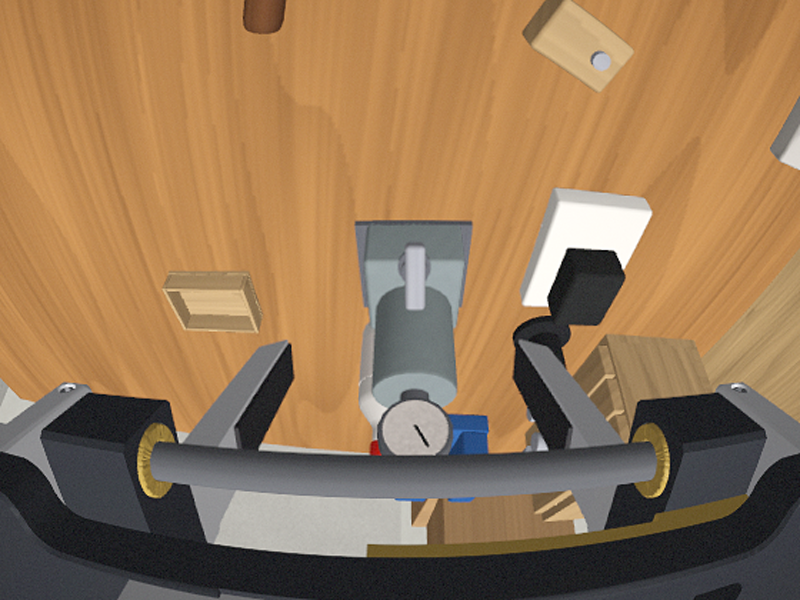

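The wrist view shows the bar centre at (415,277) and square to the fingers; I predicted (412,282). So I add about 3 mm along x and 2 mm along y, go in and grip.

play_rows([
  [0.004,0.004,0.03,0,0,0,-1],
  [0.003,0.003,0.03,0,0,0,-1],
  [0,0,0.03,0,0,0,-1],
  [0,0,0.03,0,0,0,-1],
  [0,0,0.02,0,0,0,-1],
  [0,0,0.015,0,0,0,-1],
  [0,0,0.007,0,0,0,-1],
  [0,0,0,0,0,0,-1],
])

```text
time_s: 3.98
ee_pos: [0.5037, -0.2501, 0.0665]
eef_rot: [3.141, 0.613, 1.706]
force: [0.1, -0.1, 0.1]
grip_width: 0.0943
grip_force: 0.0
```

play_rows([
  [0,0,0,0,0,0,1],
  [0,0,0,0,0,0,1],
  [0,0,0,0,0,0,1],
  [0,0,0,0,0,0,1],
  [0,0,0,0,0,0,1],
  [0,0,0,0,0,0,1],
  [0,0,0,0,0,0,1],
  [0,0,0,0,0,0,1],
], force=20)

```text
time_s: 4.65
ee_pos: [0.5036, -0.2499, 0.0664]
eef_rot: [3.14, 0.613, 1.706]
force: [-0.6, 0.2, -0.1]
grip_width: 0.0444
grip_force: 0.0
```

```bash
python3 -c "
from h import *
delta(bar-.019*st,RV)
im=ctrl.camera('wrist');t=ctrl.camera('scene')
cv2.imwrite('pics/w2.png',np.hstack([cv2.resize(im[150:300,200:400],(400,300)),cv2.resize(t[245:320,170:270],(400,300),interpolation=cv2.INTER_CUBIC)]))"
```

```text
q [-0.27  0.42  1.85 -0.83  0.79  0.18] ee [ 0.5036 -0.2499  0.0664] rpy [3.14  0.613 1.706] F [-0.6  0.2 -0.1] w 0.0444 t 4.65
shift in current tool axes mm [-2.1 -3.8  6.3]
turn deg [-0.07  0.11 -0.19] rows 0.032555835273220896 shift in target axes mm [-2.1 -3.8  6.3]
```

View pics/w2.png

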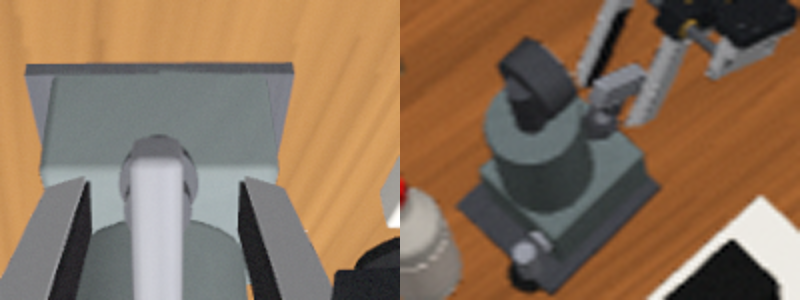

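The fingers straddle the bar, with its centre at (160,215) in the crop and the midline at ~165. I go 5 mm deeper and finish closing.

play_rows([
  [0,-0.001,0.005,0,0,0,1],
  [0,0,0,0,0,0,1],
  [0,0,0,0,0,0,1],
  [0,0,0,0,0,0,1],
  [0,0,0,0,0,0,1],
  [0,0,0,0,0,0,1],
  [0,0,0,0,0,0,1],
  [0,0,0,0,0,0,1],
], force=20)

```text
time_s: 5.42
ee_pos: [0.502, -0.2532, 0.0619]
eef_rot: [-3.14, 0.612, 1.706]
force: [-5.0, -1.8, 0.7]
grip_width: 0.0137
grip_force: 20.0
```

play_rows([
  [0,-0.001,0,0,0,-4,1],
  [0,0,0,0,0,-5,1],
  [0,0,0,0,0,-5,1],
  [0,0,0,0,0,-5,1],
  [0,0,0,0,0,-4,1],
  [0,0,0,0,0,0,1],
])

```text
time_s: 5.92
ee_pos: [0.5021, -0.2531, 0.062]
eef_rot: [-2.873, 0.557, 2.189]
force: [3.7, -3.0, -6.3]
grip_width: 0.0137
grip_force: 20.0
```

```bash
cat > ram.py <<'E'
from h import *
# ram height by template match of the lid in scene vs. expected vertical shift
import os
im=ctrl.camera('scene');t=ctrl.get_obs()['time_s']
ref=cv2.imread('pics/scene0_raw.png')
q=[.5763,.2166]
p0=np.array(proj('scene',[*q,.26])); p1=np.array(proj('scene',[*q,.18]))
x0,y0=(p0-[38,30]).astype(int); tpl=ref[y0:y0+60,x0:x0+76]
r=cv2.matchTemplate(im[y0-15:y0+125,x0-30:x0+130],tpl,cv2.TM_CCOEFF_NORMED);_,v,_,l=cv2.minMaxLoc(r)
d=np.array([l[0]-30,l[1]-15])
print('t',t,'lid px shift',d,'score',round(v,3),'sunk mm ~',(80*np.dot(d,p1-p0)/np.dot(p1-p0,p1-p0)).round(1),'per80mm',(p1-p0).round(1))
print({k:np.round(ctrl.get_obs()[k],4) for k in('ee_pos','eef_rot','force','moment','grip_width')})
E
python3 ram.py
```

```text
t 5.9667 lid px shift [0 1] score 0.984 sunk mm ~ 4.3 per80mm [-4.  17.5]
{'ee_pos': array([ 0.5021, -0.2531,  0.062 ]), 'eef_rot': array([-2.8756,  0.5582,  2.1837]), 'force': array([ 4.9777, -3.3368, -7.634 ]), 'moment': array([ 0.3831, -0.5979,  0.6478]), 'grip_width': np.float64(0.0136)}
```

play_rows([
  [0,0,0,0,0,0,1],
  [0,0,0,0,0,0,1],
  [0,0,0,0,0,0,1],
  [0,0,0,0,0,0,1],
  [0,0,0,0,0,0,1],
  [0,0,0,0,0,0,1],
  [0,0,0,0,0,0,1],
  [0,0,0,0,0,0,1],
  [0,0,0,0,0,0,1],
  [0,0,0,0,0,0,1],
  [0,0,0,0,0,0,1],
  [0,0,0,0,0,0,1],
])

```text
time_s: 6.97
ee_pos: [0.5021, -0.2531, 0.062]
eef_rot: [-2.877, 0.559, 2.182]
force: [3.6, -4.0, -7.2]
grip_width: 0.014
grip_force: 20.0
```

```bash
python3 - <<'E'
s=open('ram.py').read()
s=s.replace("r=cv2.matchTemplate(im[y0-15:y0+125,x0-30:x0+130],tpl,","U=lambda a:cv2.resize(a,None,fx=6,fy=6,interpolation=cv2.INTER_CUBIC)\nr=cv2.matchTemplate(U(im[y0-15:y0+125,x0-30:x0+130]),U(tpl),").replace("np.array([l[0]-30,l[1]-15])","np.array([l[0]/6-30,l[1]/6-15])")
open('ram.py','w').write(s)
E
python3 ram.py
```

```text
t 7.0167 lid px shift [-1.33333333  5.66666667] score 0.902 sunk mm ~ 25.9 per80mm [-4.  17.5]
{'ee_pos': array([ 0.5021, -0.2531,  0.062 ]), 'eef_rot': array([-2.8766,  0.5588,  2.1819]), 'force': array([ 3.9401, -4.8431, -7.9328]), 'moment': array([ 0.4575, -0.5679,  0.6091]), 'grip_width': np.float64(0.014)}
```

play_rows([
  [0,0,0,0,0,2,1],
  [0,0,0,0,0,0,1],
  [0,0,0,0,0,0,1],
  [0,0,0,0,0,0,1],
  [0,0,0,0,0,0,1],
  [0,0,0,0,0,0,1],
  [0,0,0,0,0,0,1],
  [0,0,0,0,0,0,1],
  [0,0,0,0,0,0,1],
  [0,0,0,0,0,0,1],
  [0,0,0,0,0,0,1],
  [0,0,0,0,0,0,1],
  [0,0,0,0,0,0,1],
  [0,0,0,0,0,0,1],
  [0,0,0,0,0,0,1],
  [0,0,0,0,0,0,1],
  [0,0,0,0,0,0,1],
  [0,0,0,0,0,0,1],
  [0,0,0,0,0,0,1],
  [0,0,0,0,0,0,1],
])

```text
time_s: 8.68
ee_pos: [0.5021, -0.2531, 0.062]
eef_rot: [-2.898, 0.568, 2.142]
force: [3.8, -2.9, -6.8]
grip_width: 0.0137
grip_force: 20.0
```

```bash
python3 ram.py
```

```text
t 8.7333 lid px shift [-3.         12.16666667] score 0.859 sunk mm ~ 55.8 per80mm [-4.  17.5]
{'ee_pos': array([ 0.5021, -0.2531,  0.062 ]), 'eef_rot': array([-2.898 ,  0.5675,  2.1418]), 'force': array([ 4.357 , -3.6542, -6.5553]), 'moment': array([ 0.4172, -0.6289,  0.5038]), 'grip_width': np.float64(0.0142)}
```

play_rows([
  [0,0,0,0,0,0,1],
  [0,0,0,0,0,0,1],
  [0,0,0,0,0,0,1],
  [0,0,0,0,0,0,1],
  [0,0,0,0,0,0,1],
  [0,0,0,0,0,0,1],
  [0,0,0,0,0,0,1],
  [0,0,0,0,0,0,1],
  [0,0,0,0,0,0,1],
  [0,0,0,0,0,0,1],
  [0,0,0,0,0,0,1],
  [0,0,0,0,0,0,1],
  [0,0,0,0,0,0,1],
  [0,0,0,0,0,0,1],
  [0,0,0,0,0,0,1],
  [0,0,0,0,0,0,1],
  [0,0,0,0,0,0,1],
  [0,0,0,0,0,0,1],
  [0,0,0,0,0,0,1],
  [0,0,0,0,0,0,1],
])

```text
time_s: 10.4
ee_pos: [0.5021, -0.2531, 0.062]
eef_rot: [-2.898, 0.568, 2.142]
force: [4.4, -4.7, -7.1]
grip_width: 0.0136
grip_force: 20.0
```

```bash
python3 ram.py
```

```text
t 10.45 lid px shift [-4.5        17.83333333] score 0.848 sunk mm ~ 81.9 per80mm [-4.  17.5]
{'ee_pos': array([ 0.5021, -0.2531,  0.062 ]), 'eef_rot': array([-2.898 ,  0.5675,  2.1418]), 'force': array([ 4.0861, -4.2964, -7.1663]), 'moment': array([ 0.3975, -0.6311,  0.5342]), 'grip_width': np.float64(0.0138)}
```

play_rows([
  [0,0,0,0,0,0,1],
  [0,0,0,0,0,0,1],
  [0,0,0,0,0,0,1],
  [0,0,0,0,0,0,1],
  [0,0,0,0,0,0,1],
  [0,0,0,0,0,0,1],
  [0,0,0,0,0,0,1],
  [0,0,0,0,0,0,1],
  [0,0,0,0,0,0,1],
  [0,0,0,0,0,0,1],
  [0,0,0,0,0,0,1],
  [0,0,0,0,0,0,1],
])

```text
time_s: 11.45
ee_pos: [0.5021, -0.2531, 0.062]
eef_rot: [-2.898, 0.568, 2.142]
force: [3.8, -3.8, -6.7]
grip_width: 0.014
grip_force: 20.0
```

```bash
python3 ram.py
```

```text
t 11.5 lid px shift [-4.5        18.16666667] score 0.848 sunk mm ~ 83.3 per80mm [-4.  17.5]
{'ee_pos': array([ 0.5021, -0.2531,  0.062 ]), 'eef_rot': array([-2.898 ,  0.5675,  2.1417]), 'force': array([ 4.5295, -4.4819, -7.2515]), 'moment': array([ 0.3627, -0.6954,  0.5325]), 'grip_width': np.float64(0.0139)}
```

play_rows([
  [0,0,0,0,0,0,1],
  [0,0,0,0,0,0,1],
  [0,0,0,0,0,0,1],
  [0,0,0,0,0,0,1],
  [0,0,0,0,0,0,1],
  [0,0,0,0,0,0,1],
])

```text
time_s: 12.0
ee_pos: [0.5021, -0.2531, 0.062]
eef_rot: [-2.898, 0.568, 2.142]
force: [4.5, -4.9, -8.2]
grip_width: 0.0142
grip_force: 20.0
```

```bash
python3 ram.py; python3 -c "
from h import *
s=ctrl.camera('scene');cv2.imwrite('pics/s3.png',cv2.resize(s[130:280,290:440],(600,600),interpolation=cv2.INTER_CUBIC))"
```

```text
t 12.05 lid px shift [-4.5        18.16666667] score 0.848 sunk mm ~ 83.3 per80mm [-4.  17.5]
{'ee_pos': array([ 0.5021, -0.2531,  0.062 ]), 'eef_rot': array([-2.8981,  0.5676,  2.1418]), 'force': array([ 4.4666, -4.5104, -7.315 ]), 'moment': array([ 0.3537, -0.637 ,  0.5319]), 'grip_width': np.float64(0.0139)}
```

View pics/s3.png

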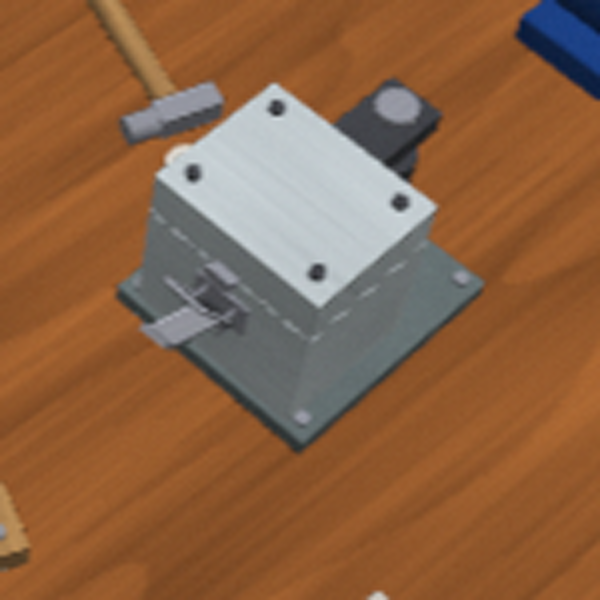

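The lid is flush on the box rim: the seam runs through (230,260) and the height has stopped changing. I shut the valve now with a slight overturn, then release.

play_rows([
  [0,0,0,0,0,4,1],
  [0,0,0,0,0,5,1],
  [0,0,0,0,0,5,1],
  [0,0,0,0,0,5,1],
  [0,0,0,0,0,3,1],
  [0,0,0,0,0,1,1],
  [0,0,0,0,0,1,1],
  [0,0,0,0,0,0,1],
  [0,0,0,0,0,0,1],
  [0,0,0,0,0,0,1],
])

```text
time_s: 12.93
ee_pos: [0.5019, -0.253, 0.062]
eef_rot: [3.104, 0.611, 1.643]
force: [4.1, -5.2, -9.1]
grip_width: 0.0144
grip_force: 20.6
```

```bash
python3 -c "
from h import *
delta(bar-.019*st,RV);print(ctrl.get_obs()['moment'])"
```

```text
q [-0.28  0.43  1.85 -0.84  0.78  0.23] ee [ 0.5019 -0.253   0.062 ] rpy [3.104 0.611 1.643] F [ 4.1 -5.2 -9.1] w 0.0144 t 12.9333
shift in current tool axes mm [-2.5 -1.6  1.1]
turn deg [-0.07  0.09 -3.14] rows 0.4430781037986205 shift in target axes mm [-2.4 -1.8  1.1]
[ 0.5527709  -0.25090453  0.68825512]
```

play_rows([
  [0,0,0,0,0,0,-1],
  [0,0,0,0,0,0,-1],
  [0,0,0,0,0,0,-1],
  [0,0,0,0,0,0,-1],
  [0,0,0,0,0,0,-1],
  [0,0,-0.01,0,0,0,-1],
  [0,0,-0.02,0,0,0,-1],
  [0,0,-0.03,0,0,0,-1],
  [0,0,-0.03,0,0,0,-1],
  [0,0,-0.03,0,0,0,-1],
  [0,0,-0.03,0,0,0,-1],
  [0,0,-0.03,0,0,0,-1],
  [0,0,0,0,0,0,-1],
])

```text
time_s: 14.02
ee_pos: [0.489, -0.1483, 0.2148]
eef_rot: [3.095, 0.612, 1.639]
force: [-0.3, -0.9, 1.1]
grip_width: 0.0935
grip_force: 0.0
```

```bash
cat >> h.py <<'E'
P0=np.array([.576,.2166,0]); PX=np.array([-.0552,.9985,0]); PY=np.array([-.9985,-.0552,0])
def W(x,y,z): return P0+x*PX+y*PY+np.array([0,0,z])
def L(p): d=np.array(p)-P0; return np.array([d@PX,d@PY,d[2]])
def RT(deg):
    a=np.radians(deg); z=np.sin(a)*PX-np.array([0,0,np.cos(a)]); return R.from_matrix(np.c_[np.cross(-PY,z),-PY,z])
E
python3 -c "
from h import *
delta(W(-.160,0,.22),RT(0))
im=ctrl.camera('wrist');t=ctrl.camera('top')
m=np.zeros((600,800,3),np.uint8)
m[:,:]=cv2.resize(im,(800,600),interpolation=cv2.INTER_CUBIC)
m[300:,:400]=cv2.resize(t[165:240,340:440],(400,300),interpolation=cv2.INTER_CUBIC)
cv2.imwrite('pics/v4.png',m)"
```

```text
q [-0.07  0.15  1.8  -0.67  1.14  0.12] ee [ 0.489  -0.1483  0.2148] rpy [3.095 0.612 1.639] F [-0.3 -0.9  1.1] w 0.0935 t 14.0167
shift in current tool axes mm [ 159.1  115.  -112.8]
turn deg [ 2.82 35.04  1.56] rows 4.956426261876977 shift in target axes mm [199.5 107.   -5.2]
```

View pics/v4.png

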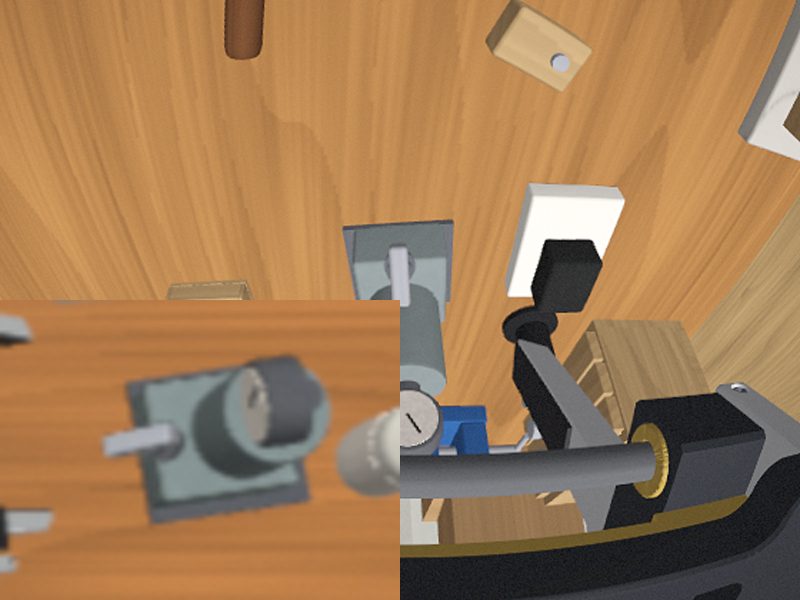

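The valve bar is back at its starting direction, so it is shut. Next I bring the tool vertical, close the fingers and move in front of the latch.

play_rows([
  [0,0,0,0.47,5.84,0.26,1],
  [0,0,0,0.47,5.84,0.26,1],
  [0,0,0,0.47,5.84,0.26,1],
  [0,0,0,0.47,5.84,0.26,1],
  [0,0,0,0.47,5.84,0.26,1],
  [0,0,0,0.47,5.84,0.26,1],
  [0.028,0.015,0,0,0,0,1],
  [0.028,0.015,0,0,0,0,1],
  [0.028,0.015,0,0,0,0,1],
  [0.028,0.015,0,0,0,0,1],
  [0.028,0.015,0,0,0,0,1],
  [0.028,0.015,0,0,0,0,1],
  [0.028,0.015,0,0,0,0,1],
  [0,0,0,0,0,0,1],
  [0,0,0,0,0,0,1],
])

```text
time_s: 15.37
ee_pos: [0.5821, 0.0513, 0.2073]
eef_rot: [-3.132, -0.0, 1.625]
force: [-1.0, -0.6, -0.3]
grip_width: 0.0007
grip_force: 0.0
```

```bash
python3 -c "
from h import *
delta(W(-.135,0,.145),RT(0))
m=model('wrist')
im=ctrl.camera('wrist')
for n,p in dict(clawL=(-.113,-.0185,.1555),clawR=(-.113,.0185,.1555),keepL=(-.076,-.012,.148),keepR=(-.076,.012,.148),lidFL=(-.065,-.08,.18),lidFR=(-.065,.08,.18),tipL=(-.148,-.012,.118),tipR=(-.148,.012,.118)).items(): print(n,(np.array(proj('wrist',W(*p),m))/.7).round(0))
cv2.imwrite('pics/w5.png',cv2.resize(im,(800,600),interpolation=cv2.INTER_CUBIC))
cv2.imwrite('pics/w5_raw.png',im)"
```

```text
q [ 0.03  0.38  1.41  0.    1.36 -0.03] ee [0.5821 0.0513 0.2073] rpy [-3.132 -0.     1.625] F [-1.  -0.6 -0.3] w 0.0007 t 15.3667
shift in current tool axes mm [30.4  3.6 62.2]
turn deg [-0.54 -0.02 -0.05] rows 0.07697942119526009 shift in target axes mm [30.4  3.  62.3]
clawL [447. 223.]
clawR [373. 223.]
keepL [434. 150.]
keepR [386. 149.]
lidFL [585. 129.]
lidFR [235. 129.]
tipL [430. 276.]
tipR [389. 276.]
```

View pics/w5.png

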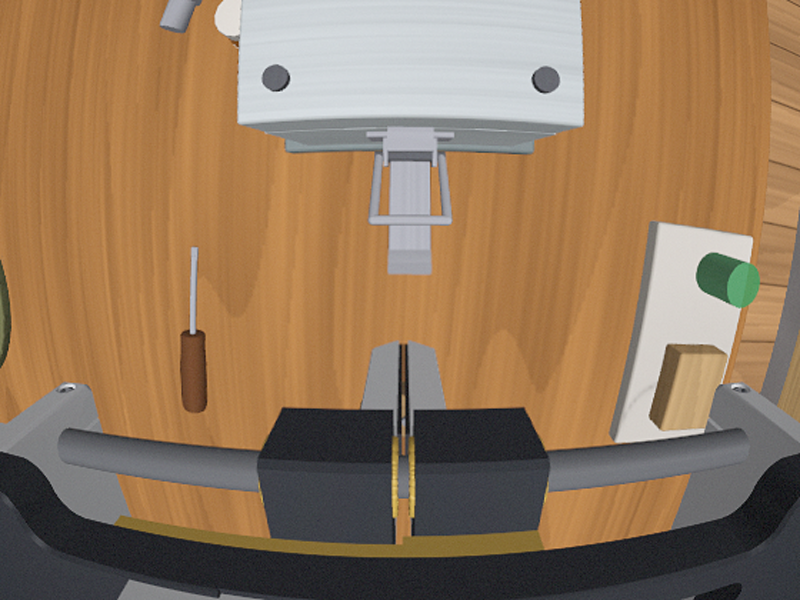

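The wrist view matches the model within 2–3 mm: claw bar (372–450, 219), keeper (410,140), lever tip (410,270). Next I lower the fingers outside the claw bar and push it inward, rising a little to clear the keeper lip.

play_rows([
  [0.015,0.003,0.02,0,0,0,1],
  [0.015,0,0.02,0,0,0,1],
  [0,0,0.02,0,0,0,1],
  [0,0,0,0,0,0,1],
  [0.01,0,0,0,0,0,1],
  [0.01,0,-0.001,0,0,0,1],
  [0.008,0,-0.002,0,0,0,1],
  [0.008,0,-0.003,0,0,0,1],
  [0.008,0,-0.002,0,0,0,1],
  [0.005,0,0,0,0,0,1],
  [0.004,0,0,0,0,0,1],
  [0,0,0,0,0,0,1],
])

```text
time_s: 16.42
ee_pos: [0.5804, 0.1346, 0.1569]
eef_rot: [-3.135, -0.0, 1.625]
force: [0.4, 0.0, -0.1]
grip_width: 0.0003
grip_force: 0.0
```

```bash
python3 -c "
from h import *
delta(W(-.135,0,.145),RT(0));print(L(ctrl.get_obs()['ee_pos']))
im=ctrl.camera('wrist');s=ctrl.camera('scene')
cv2.imwrite('pics/v6.png',np.hstack([cv2.resize(im[40:260,180:400],(400,400)),cv2.resize(s[160:230,300:370],(400,400),interpolation=cv2.INTER_CUBIC)]))"
```

```text
q [0.17 0.45 1.44 0.   1.27 0.11] ee [0.5804 0.1346 0.1569] rpy [-3.135 -0.     1.625] F [ 0.4  0.  -0.1] w 0.0003 t 16.4167
shift in current tool axes mm [-52.8   0.3  11.9]
turn deg [-0.4  -0.02 -0.08] rows 0.057553917502069556 shift in target axes mm [-52.8   0.1  11.9]
[-8.21693309e-02  1.20138119e-04  1.56926387e-01]
```

View pics/v6.png

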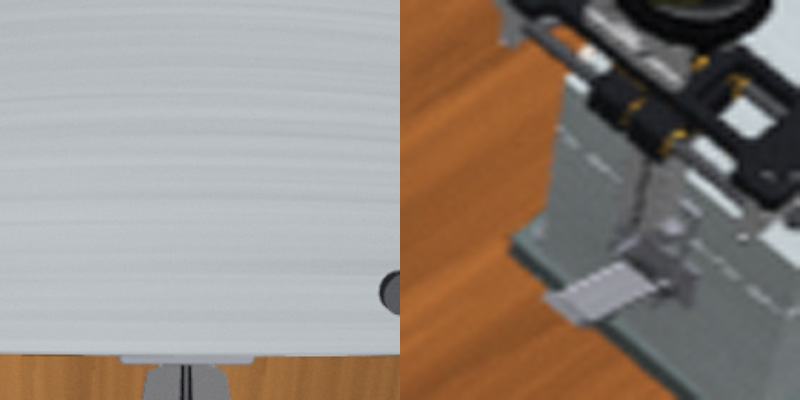

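The claw no longer hangs over the lever. I go back to the earlier viewpoint to check by image difference that it stays in.

play_rows([
  [-0.02,0,0,0,0,0,1],
  [-0.023,0,-0.01,0,0,0,1],
  [-0.02,-0.003,-0.02,0,0,0,1],
  [-0.02,0,-0.02,0,0,0,1],
  [0,0,0,0,0,0,1],
  [0,0,0,0,0,0,1],
])

```text
time_s: 17.02
ee_pos: [0.5826, 0.0498, 0.2075]
eef_rot: [-3.136, -0.0, 1.622]
force: [0.9, 0.2, 0.5]
grip_width: 0.0006
grip_force: 0.0
```

```bash
python3 -c "
from h import *
delta(W(-.142,0,.177),RT(45));print(L(ctrl.get_obs()['ee_pos']))
im=ctrl.camera('wrist');a=cv2.imread('pics/w5_raw.png')
g=lambda i:cv2.GaussianBlur(cv2.cvtColor(i,6),(3,3),0)[80:200,240:340:1].astype(int)
for nm,i in(('before',a),('after',im)):
  print(nm,'side-wire row185/.7 cols',g(i)[50][10:90:2].tolist()); print(' bar col 262+ rows (left of lever, x=266)',g(i)[:,26][0:90:2].tolist())
cv2.imwrite('pics/w7_raw.png',im)"
```

```text
q [ 0.02  0.38  1.41  0.    1.36 -0.03] ee [0.5826 0.0498 0.2075] rpy [-3.136 -0.     1.622] F [0.9 0.2 0.5] w 0.0006 t 17.0167
shift in current tool axes mm [24.9  2.7 30.5]
turn deg [-0.2  44.98 -0.35] rows 6.335305775111653 shift in target axes mm [-3.9  2.6 39.2]
[-0.1669108   0.00262296  0.20747409]
before side-wire row185/.7 cols [138, 136, 137, 135, 134, 135, 159, 161, 137, 136, 137, 146, 181, 183, 184, 183, 180, 182, 185, 183, 183, 180, 183, 184, 182, 169, 139, 144, 145, 129, 156, 163, 142, 138, 138, 134, 133, 134, 132, 131]
 bar col 262+ rows (left of lever, x=266) [204, 157, 131, 131, 135, 137, 165, 177, 117, 108, 140, 146, 113, 96, 131, 160, 159, 158, 154, 152, 149, 148, 146, 147, 141, 137, 136, 135, 132, 134, 136, 134, 133, 132, 133, 139, 178, 185, 161, 133, 135, 136, 135, 136, 136]
after side-wire row185/.7 cols [136, 137, 135, 134, 136, 140, 140, 134, 134, 139, 133, 171, 183, 184, 184, 182, 182, 185, 183, 184, 181, 181, 185, 183, 182, 152, 143, 143, 146, 145, 139, 135, 138, 139, 137, 133, 133, 132, 132, 134]
 bar col 262+ rows (left of lever, x=266) [153, 130, 134, 172, 184, 170, 152, 146, 133, 144, 156, 140, 121, 125, 123, 118, 143, 141, 133, 133, 133, 133, 134, 134, 135, 134, 134, 135, 135, 135, 136, 136, 136, 137, 136, 138, 136, 136, 138, 137, 138, 137, 137, 138, 137]
```

The claw has fallen in: its bar is now at the lid face (row ~88) and the side wires are gone from the lever. I tilt the tool 45° and come over the lever.

play_rows([
  [0.012,0.001,0.015,0,0,0,1],
  [0.013,0.0015,0.015,0,0,0,1],
  [0,0,0,0,6.43,-0.05,1],
  [0,0,0,0,6.43,-0.05,1],
  [0,0,0,0,6.43,-0.05,1],
  [0,0,0,0,6.43,-0.05,1],
  [0,0,0,0,6.43,-0.05,1],
  [0,0,0,0,6.43,-0.05,1],
  [0,0,0,0,6.43,-0.05,1],
  [-0.005,0,0.015,0,0,0,1],
  [-0.004,0,0.014,0,0,0,1],
  [0,0,0,0,0,0,1],
])

```text
time_s: 18.07
ee_pos: [0.5807, 0.0915, 0.1463]
eef_rot: [-3.126, -0.787, 1.619]
force: [0.1, 0.2, -1.0]
grip_width: 0.0007
grip_force: 0.0
```

```bash
python3 -c "
from h import *
delta(W(-.1256,0,.1205),RT(45));print(L(ctrl.get_obs()['ee_pos']))"
```

```text
q [-0.23  0.56  1.5   0.75  1.43 -0.53] ee [0.5807 0.0915 0.1463] rpy [-3.126 -0.787  1.619] F [ 0.1  0.2 -1. ] w 0.0007 t 18.0667
shift in current tool axes mm [-18.6   2.5  17.9]
turn deg [-0.62 -0.11 -0.29] rows 0.09774232399037198 shift in target axes mm [-18.5   2.2  17.9]
[-0.12517699  0.00224967  0.14628821]
```

play_rows([
  [-0.0093,0.002,0.009,0,0,0,1],
  [-0.0093,0,0.009,0,0,0,1],
  [-0.011,0,0.0063,0,0,0,1],
  [-0.0073,0,0.0087,0,0,0,1],
  [-0.0073,0,0.0087,0,0,0,1],
  [0,0,0,0,0,0,1],
])

```text
time_s: 18.57
ee_pos: [0.5831, 0.0886, 0.0867]
eef_rot: [-3.13, -0.787, 1.621]
force: [0.4, 0.8, -0.7]
grip_width: 0.0003
grip_force: 0.0
```

```bash
python3 -c "
from h import *
delta(W(-.116,0,.0664),RT(45));print(L(ctrl.get_obs()['ee_pos']))
im=ctrl.camera('wrist');cv2.imwrite('pics/w8_raw.png',im)"
```

```text
q [-0.23  0.64  1.52  0.77  1.35 -0.61] ee [0.5831 0.0886 0.0867] rpy [-3.13  -0.787  1.621] F [ 0.4  0.8 -0.7] w 0.0003 t 18.5667
shift in current tool axes mm [-5.7  0.1 23. ]
turn deg [-0.46 -0.08 -0.2 ] rows 0.07134225378382714 shift in target axes mm [-5.7 -0.1 23. ]
[-1.28245637e-01 -5.45568628e-05  8.66546980e-02]
```

play_rows([
  [-0.003,0,0.0115,0,0,0,1],
  [-0.003,0,0.0115,0,0,0,1],
  [0.001,0,0.008,0,0,0,1],
  [0.001,0,0.0088,0,0,0,1],
  [0.0035,0,0.0076,0,0,0,1],
  [0.0035,0,0.0076,0,0,0,1],
  [0.001,0,0.001,0,0,0,1],
  [0,0,0,0,0,0,1],
])

```text
time_s: 19.28
ee_pos: [0.5814, 0.131, 0.0523]
eef_rot: [-3.135, -0.785, 1.625]
force: [0.6, -5.0, -2.3]
grip_width: 0.0006
grip_force: 2.0
```

```bash
python3 -c "
from h import *
delta(W(-.083,0,.05),RT(45));print(L(ctrl.get_obs()['ee_pos']))"
```

```text
q [-0.16  0.68  1.55  0.81  1.26 -0.62] ee [0.5814 0.131  0.0523] rpy [-3.135 -0.785  1.625] F [ 0.6 -5.  -2.3] w 0.0006 t 19.2833
shift in current tool axes mm [ 0.3 -0.6  3.6]
turn deg [-0.33  0.04 -0.03] rows 0.047127753646894296 shift in target axes mm [ 0.3 -0.7  3.6]
[-0.08576576 -0.00065774  0.05231356]
```

play_rows([
  [0.0014,0,0.0014,0,0,0,1],
  [0.0014,0,0.0014,0,0,0,1],
  [0,0,0,0,0,0,1],
  [0,0,0,0,0,0,1],
])

```text
time_s: 19.62
ee_pos: [0.5816, 0.1323, 0.0522]
eef_rot: [-3.136, -0.782, 1.624]
force: [-4.2, -24.6, 1.7]
grip_width: 0.0009
grip_force: 12.3
```

The lever is hard against its stop (24 N). I back off and check.

play_rows([
  [-0.004,0,-0.004,0,0,0,1],
  [-0.004,0,-0.01,0,0,0,1],
  [0,0,-0.03,0,0,0,1],
  [0,0,-0.03,0,0,0,1],
  [0,0,-0.03,0,0,0,1],
  [0,0,-0.03,0,0,0,1],
  [0,0,-0.02,0,0,0,1],
  [0,0,0,0,0,0,1],
  [0,0,0,0,0,0,1],
])

```text
time_s: 20.37
ee_pos: [0.5886, 0.02, 0.1561]
eef_rot: [-3.137, -0.786, 1.625]
force: [-1.0, 0.7, -0.5]
grip_width: 0.0004
grip_force: 0.0
```

```bash
python3 -c "
from h import *
o=ctrl.get_obs();print(L(o['ee_pos']),o['force'],o['time_s'])
im=ctrl.camera('wrist');s=ctrl.camera('scene');t=ctrl.camera('top')
m=model('wrist');u,v=np.array(proj('wrist',W(-.07,0,.12),m)).astype(int);print(u,v)
u=min(max(u,75),485);v=min(max(v,75),345)
a=cv2.resize(im[v-75:v+75,u-75:u+75],(400,400),interpolation=cv2.INTER_CUBIC);b=cv2.resize(s[165:235,305:375],(400,400),interpolation=cv2.INTER_CUBIC)
c=cv2.resize(s[60:360,60:460],(266,200));d=cv2.resize(t[:320],(350,200));e=cv2.resize(t[165:240,340:440],(184,200))
cv2.imwrite('pics/v9.png',np.vstack([np.hstack([a,b]),np.hstack([c,d,e])]))"
```

```text
[-0.19703023 -0.00171194  0.15613492] [-0.95598837  0.66809431 -0.54766702] 20.3667
281 135
```

View pics/v9.png

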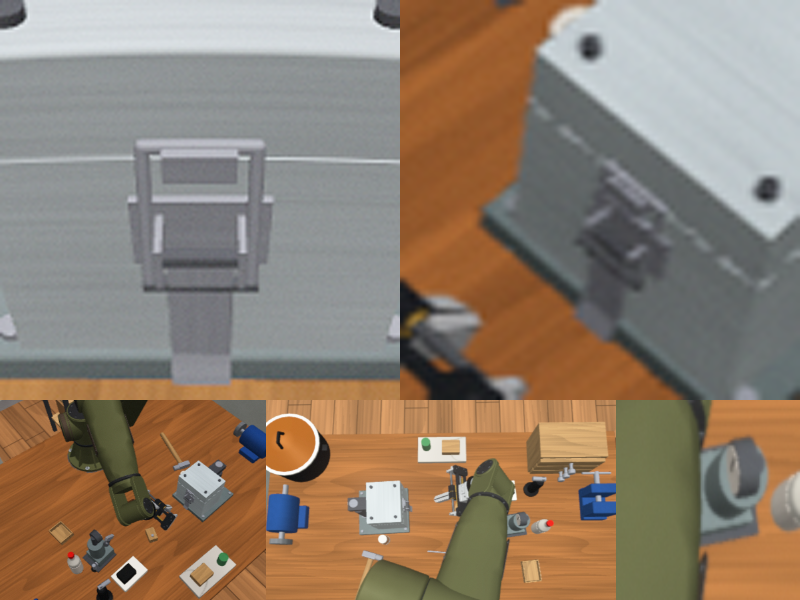

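The lever hangs flat against the box at (200,335). The claw bar (200,147) sits behind the keeper lip (200,170), the lid is seated, and the other objects in view are where they were. Handing in.

```bash
python3 -c "
from station import ctrl
print(ctrl.hand_in())"
```

```text
the job is handed in; nothing more can be done
None
```

The job is handed in at about 20 s of the 72 s limit: the lid sank at about 15–20 mm/s until fully seated, the valve was turned shut, the claw is hooked over the keeper, and the lever is locked flat. The last pictures show nothing else on the bench moved, though the arm hid part of the view; no verdict came back.

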